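# Fetch the large gland nut from the covered parts carousel

## Robot

A 6-joint arm with a two-finger parallel gripper is mounted at the origin on the work surface. World frame = base frame: x ahead of the robot, y to its left, z up, the work surface at z = 0. Lengths are in m, angles in rad, forces in N, time in s.
With the tool pointing down it reaches from about 0.225 to 0.875 m from the base axis. Payload 3.4 kg.
Tool frame: the origin (TCP) lies at the very end of the fingers, on their centre line; the grasp point (between the pads) lies 19 mm behind it; z points along the fingers, y is the direction in which the jaws open and shut (so a half turn about z gives the same grasp; the last joint's range is limited). The gripper opens to 85 mm and grips with 20 to 120 N. Pads are 22 mm wide; open, the fingers measure 114 mm over their backs; the gripper's body (76 mm by 85 mm) begins 54 mm behind the grasp point. The pads swing forward as they close: fully open they stand 13 mm farther back than shut.
Start: joints at [-1.421, 0.276, 1.505, -0, 1.361, -0.121], TCP at [0.154, -0.554, 0.231] pointing down, gripper open.
Joint ranges: [-2.89, 2.89], [-0.75, 2.08], [0.22, 2.7], [-1.18, 4.32], [0.11, 2.71], [-2.7, 2.7]. Speed limits (rad/s): [2.57, 2.57, 3.14, 3.14, 3.14, 3.14].

## Interface

Orientations are given as a unit quaternion [w, x, y, z].
In Python, from rig import get_state, get_image, calibration, sign_off gives the robot as it stands. The module is installed in compiled form; this text tells all that it offers.
- The arm moves only by the tool drive_tool, never from a script. Its argument "targets" is one flat list of numbers, 7 for each row, row after row: the turn, a rotation vector about the tool's x, y, z in degrees, then the shift along the tool's x, y, z in mm, then the opening, from 0 (shut) to 1 (fully open). In form: [wx, wy, wz, tx, ty, tz, fingers, wx, wy, wz, tx, ty, tz, fingers, ...]. A call has 1 to 12 rows; each row shifts and turns the commanded pose from where the row before left it, along the tool's axes as they then stand; what a row does not reach is not made up. A row lasts 1/8 s, in which the tool goes at most 62.5 mm and 10.7 degrees, less where a joint would pass 70% of its speed; a pose out of reach is approached as far as the arm can. A call is refused whole if a number of a shift passes 62.5 or a number of a turn 10.7, either way. A call with a gripper value outside its range is refused whole. The fingers move at their own pace and stop on an object; "grip_force" is the grip in N (left out, the last holds). Time passes only in rows, so rows that do not move let the fingers close. It gives the time, the measured TCP pose, the force and the opening at its end, in the units of the state.
- get_state(): the state, without advancing time (a new reading comes with each control period).
- get_image(name): name is "side" or "top"; returns the picture (384x512x3 uint8, red, green, blue); there is no depth.
- calibration(name): a dict with "mtx" (3x3 intrinsics, pixels), "world_to_cam" (4x4, takes a point from world to camera coordinates). Camera axes: x right, y down, z forward; pixel columns grow to the right and rows downward; lengths in m; the calibration is good to about 2 mm. A picture is of the moment at which its call begins. calibration takes no time and is no camera call.
- sign_off(): hands the job in, once; it reports no verdict.
The state is a dict: "clock": time; "qpos": joint angles; "qd": joint speeds; "effort": joint torques, N m; "position": TCP position; "ee_rot": TCP orientation; "contact_force": force on the tool from outside, world axes, zero at the start; "moment": the same for the moment, N m; "width": finger opening in m.
Only numpy, scipy, OpenCV 4.12 (cv2) and the standard library are available. Lean on these libraries where they do the work, as an engineer would, in place of code of your own. Each camera call takes 0.05 s, during which the arm holds its last target.

## Task

I need the large hexagonal gland nut from the parts carousel: turn the carousel until the nut's bay stands squarely in the window of the dust cover, slide the shutter aside and take the nut out. Lay it gently, flat side down, in the empty white dish, and slide the shutter fully shut again. Leave the other parts in their bays and the rest of the bench as it is.

Things in the scene. Friction and masses are not known exactly. Their poses are not given: they have to be found in the camera images.
- carousel: Fixed frame of the parts carousel: grey round base, central spindle (nut on top, 87 mm above the bench) and a flat clear dust cover of radius 118 mm, underside 58 mm and top 62 mm above the bench. Origin on the bench at the carousel's axis; z up; its -x axis points from the axis out through the middle of the cover's only window.
- window (a point): The middle of the window in the dust cover, level with its top, 80 mm from the carousel's axis. The window is a sector 38 degrees either side of the carousel's -x axis, open out to the rim; the shutter lies over it when shut.
- bay_floor (a point): Centre of the black turntable, on the carousel's axis at the height of the bays' floor, 24 mm above the bench. The disc (radius 155 mm) turns either way without stops and stays where it is left (drag 0.08 N m). Five grey radial dividers, 72 degrees apart, part five open bays from radius 26 to 114 mm, closed outward by a ring wall; dividers and ring are low, tops 36 mm above the bench.
- tab (a point): Finger tab of the black turntable: each of the five low dividers ends beyond the dust cover in such an upright tab, 7 mm thick, from radius 115 to 149 mm, reaching from the disc up to 52 mm above the bench, to push round with a fingertip. This point is on one tab's top edge, 134 mm from the axis; the others stand every 72 degrees from it about the axis. The bays lie midway between tabs.
- shutter (a joint): Angle of the smoke-clear shutter, a flat sector (41 degrees either side of its knob, radius 116 mm, 64 to 68 mm above the bench) that turns about the carousel's axis over the dust cover. 0 = fully shut over the window (stop); it grows as the knob goes clockwise seen from above; stop at 1.45 rad, where the window is wholly free. It stays where it is left (drag 0.05 N m).
- shutter_knob (a point): The shutter's upright black knob, 15 mm across, at radius 95 mm from the carousel's axis on the shutter's midline, from 68 to 96 mm above the bench; this point is on its axis 88 mm above the bench.
- gland_nut: The large steel cable-gland nut: hexagon 32 mm across flats, 22 mm high, with a low round dome 30 mm across above; 28 mm high in all, about 110 g, 18 mm bore. Origin at the centre of its flat underside, z up; flats face its x axis and every 60 degrees from it. It lies flat, dome up, about 80 mm from the carousel's axis in one of the bays, never the one in the window at the start.
- small_nut: A smaller nut of the same form, 20 mm across flats, 18 mm high, in another bay; leave it. Origin at the centre of its underside.
- terminal_block: White ceramic block 42 x 18 x 12 mm with two brass screws, in another bay; leave it. Origin at the centre of its underside.
- ferrule: Steel tube 20 mm across, 24 mm high, standing in another bay; leave it. Origin at the centre of its underside.
- flange: Square aluminium plate 36 x 36 x 6 mm with a round boss, in another bay; leave it. Origin at the centre of its underside.
- dish: The empty white dish: round, loose, 132 mm across the rim and 30 mm high, inner floor 4 mm above the bench and about 94 mm across, 0.25 kg. Origin at the centre of its underside.
- full_dish: A like white dish that holds another job's clamp bar and plug; leave it. Origin at the centre of its underside. The two dishes may be either way round.
- fine_driver: Thin steel precision screwdriver lying on the bench, 130 mm long; leave it. Origin under its middle.
- big_driver: Black-handled screwdriver lying on the bench; leave it. Origin under its middle.
- pliers: Blue-handled pliers lying on the bench, about 160 mm long; leave them. Origin under their pivot.
- oil_bottle: Small white dropper bottle with a blue top, 40 mm across, 92 mm high, standing; leave it. Origin at the centre of its underside.

How it is judged:
By the outcome, as a careful person would: the job done as asked, in the order asked, and still so for the second after the job is handed in, with the robot touching nothing.
It also fails if it takes over 72 s, if anything falls off the work surface, if the arm or the gripper's body presses on something with over 40 N, if the wrist force passes 120 N, or if a joint passes its speed limit or range.

## Working session

There is one attempt and no reset: what is moved stays moved. The work goes in short steps, Python scripts to look and compute and a tool call to move; the robot and the scene stay as the last step left them, time stands still between calls to the robot, and variables do not carry over. Pictures are saved under pics/ and viewed, and the job is handed in when it is done.

Besides the shell and the picture viewer there is one more tool, called after "Request:" as a command line: name --argument value ..., lists and objects as JSON in quotes. drive_tool: Moves the arm, as the interface text tells. Its arguments: {"type":"object","properties":{"targets":{"type":"array"},"grip_force":{"type":"number"}},"required":["targets"]}

```bash
mkdir -p pics; python3 - <<'E'
from rig import *
import cv2
for n in("side","top"):
    im=get_image(n); cv2.imwrite(f"pics/{n}0.png",cv2.cvtColor(im,cv2.COLOR_RGB2BGR))
    c=calibration(n);print(n,c["mtx"].round(1).tolist(),c["world_to_cam"].round(4).tolist())
print(get_state())
E
```

```text
side [[354.7, 0.0, 252.6], [0.0, 354.7, 191.4], [0.0, 0.0, 1.0]] [[0.997, -0.0771, 0.0088, -0.5466], [-0.0395, -0.6024, -0.7972, 0.1217], [0.0668, 0.7945, -0.6036, 1.2742], [0.0, 0.0, 0.0, 1.0]]
top [[427.2, 0.0, 257.5], [0.0, 427.2, 197.5], [0.0, 0.0, 1.0]] [[-0.0071, -0.9997, -0.0232, 0.0774], [-0.982, 0.0113, -0.1888, 0.5487], [0.189, 0.0214, -0.9817, 1.3008], [0.0, 0.0, 0.0, 1.0]]
{'clock': 0.1, 'qpos': array([-1.42099664e+00,  2.76558306e-01,  1.50598435e+00, -2.91841039e-05,
        1.36071250e+00, -1.21004480e-01]), 'qd': array([-0.00070633, -0.00057529, -0.00372385,  0.00093817,  0.00073431,
       -0.00225604]), 'effort': array([ 1.24945254e-03, -4.17699552e+01, -2.46405655e+01, -1.13329975e-04,
        5.76256891e-03, -1.74578219e-05]), 'position': array([ 0.1537289 , -0.55358922,  0.23051991]), 'ee_rot': array([-8.30963322e-04,  9.90846380e-01,  1.34991706e-01, -2.62348749e-05]), 'contact_force': array([ 0.58564561, -0.50466078,  0.01276994]), 'moment': array([ 0.00245131, -0.01520541, -0.00142822]), 'width': 0.08528647986680796}
```

View pics/top0.png

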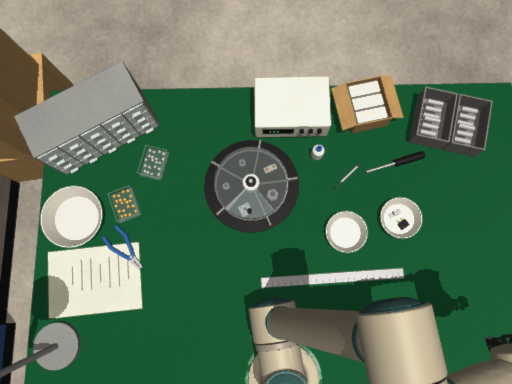

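View pics/side0.png

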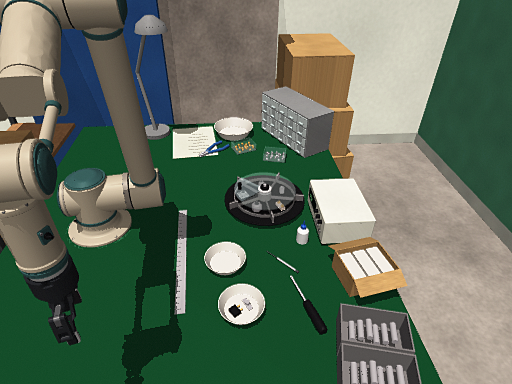

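```bash
python3 - <<'E'
import cv2
a=cv2.imread("pics/top0.png")[130:240,195:310]; cv2.imwrite("pics/t0c.png",cv2.resize(a,None,fx=5.4,fy=5.4,interpolation=cv2.INTER_CUBIC))
a=cv2.imread("pics/side0.png")[155:285,195:325]; cv2.imwrite("pics/s0c.png",cv2.resize(a,None,fx=4.6,fy=4.6,interpolation=cv2.INTER_CUBIC))
E
cat > h.py <<'E'
import numpy as np,cv2
from rig import *
def ray(n,u,v,z):
    c=calibration(n);T=c["world_to_cam"];R=T[:3,:3];o=-R.T@T[:3,3]
    d=R.T@np.linalg.solve(c["mtx"],[u,v,1]);return o+d*(z-o[2])/d[2]
def proj(n,p):
    c=calibration(n);T=c["world_to_cam"];q=c["mtx"]@(T[:3,:3]@np.asarray(p,float)+T[:3,3]);return q[:2]/q[2]
def crop(n,x0,x1,y0,y1,f,name):
    im=cv2.cvtColor(get_image(n),cv2.COLOR_RGB2BGR);cv2.imwrite(f"pics/{name}_full.png",im)
    cv2.imwrite(f"pics/{name}.png",cv2.resize(im[y0:y1,x0:x1],None,fx=f,fy=f,interpolation=cv2.INTER_CUBIC))
E
```

```text
(no output)
```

View pics/t0c.png

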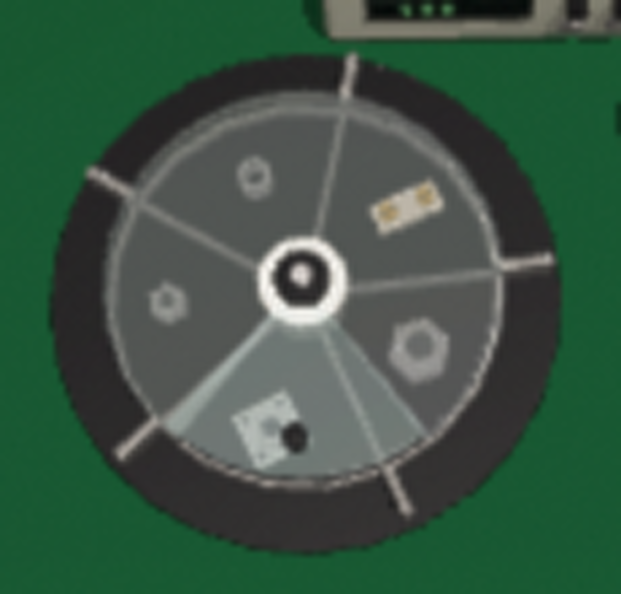

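View pics/s0c.png

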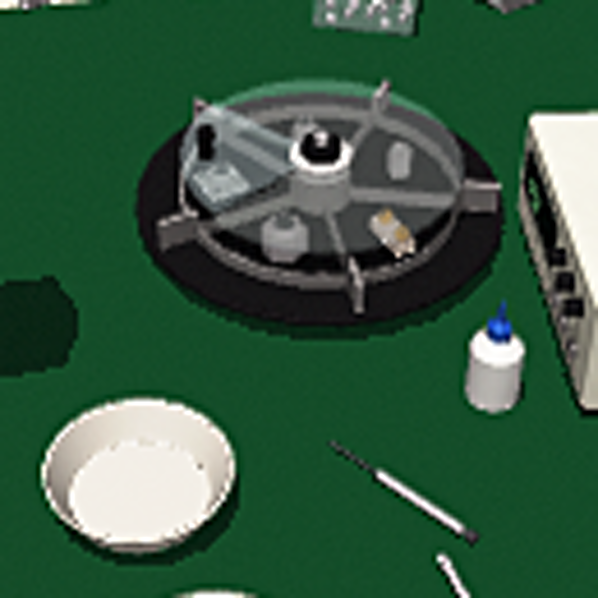

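```bash
cat >> h.py <<'E'
def pt(c,off,f): return (c[0]+.5)/f+off[0]-.5,(c[1]+.5)/f+off[1]-.5
E
python3 - <<'E'
from h import *
from scipy.optimize import least_squares
o=(195,130);f=5.4
tabs=[(352,56),(90,171),(118,456),(408,514),(552,260)]
W=[ray("top",*pt(c,o,f),.052)[:2] for c in tabs]
def fit(p,W=W):
    r=[]
    for w in W:
        d=w-p[:2];a=np.arctan2(d[1],d[0]);k=round((a-p[2])/(2*np.pi/5));t=p[2]+k*2*np.pi/5
        r+=list(d-.149*np.array([np.cos(t),np.sin(t)]))
    return r
a0=np.mean(W,0);d=W[0]-a0
s=least_squares(fit,[*a0,np.arctan2(d[1],d[0])]);print(s.x,np.degrees(s.x[2]),(np.array(s.fun)*1000).round(1))
c=s.x[:2]
print("spindle",ray("top",*pt((302,275),o,f),.087))
for n,q,z in [("knob",(294,436),.088),("nut",(419,349),.05),("nutlow",(417,352),.042)]:
    w=ray("top",*pt(q,o,f),z)[:2];d=w-c;print(n,w,np.hypot(*d),np.degrees(np.arctan2(d[1],d[0])))
for n,q in [("dish",(347,232)),("full",(401,217))]:print(n,ray("top",*q,.03))
o=(195,155);f=4.6
print("side knob",ray("side",*pt((207,142),o,f),.082),"spindle",ray("side",*pt((321,145),o,f),.08))
tabs=[(384,86),(500,186),(356,290),(160,222),(200,103)]
W=[ray("side",*pt(c,o,f),.052)[:2] for c in tabs]
s=least_squares(lambda p:fit(p,W),s.x);print(s.x,np.degrees(s.x[2]),(np.array(s.fun)*1000).round(1))
dd=[(40,475),(236,475),(138,398)]
print("dish side",[ray("side",*pt(q,o,f),.03).round(3) for q in dd])
E
```

```text
[ 0.59664318  0.09327623 -0.2075792 ] -11.893412286301926 [-2.2  1.  -0.3 -1.4  1.2 -1.5  1.5  0.9 -0.1  1.1]
spindle [0.59691297 0.09290385 0.087     ]
knob [0.50280524 0.09779033] 0.09394645552698581 177.2458957790198
nut [0.56001052 0.02557657] 0.07697529335972575 -118.41806195594319
nutlow [0.5598127  0.02667845] 0.07610354188314626 -118.94385254901289
dish [ 0.43951252 -0.20931414  0.03      ]
full [ 0.48556105 -0.3820119   0.03      ]
side knob [0.50615568 0.09703745 0.082     ] spindle [0.59923949 0.08953297 0.08      ]
[ 0.59904032  0.08868306 -0.21483391] -12.309076102570316 [-4.9 -5.   0.4  4.3 -2.6  0.5  2.6  3.8  4.5 -3.6]
dish side [array([ 0.377, -0.209,  0.03 ]), array([ 0.51 , -0.219,  0.03 ]), array([ 0.444, -0.14 ,  0.03 ])]
```

```bash
cat >> h.py <<'E'
from scipy.spatial.transform import Rotation as Ro
def pose():
    s=get_state();q=s["ee_rot"];return s["position"],Ro.from_quat(np.r_[q[1:],q[0]])
E
python3 - <<'E'
from h import *
o=(195,130);f=5.4
c=np.array([.597,.0928])
for q in [(168,425),(425,437),(220,372),(380,382)]:
    d=ray("top",*pt(q,o,f),.068)[:2]-c;print(np.hypot(*d),np.degrees(np.arctan2(d[1],d[0]))%360)
p,R=pose();print(p,R.as_matrix().round(3))
# hubs ring rim: outer disc ellipse check
im=cv2.imread("pics/top0.png")
c2=[ (cc,proj("top",[c[0]+.118*np.cos(a),c[1]+.118*np.sin(a),.062])) for cc,a in [(k,k*np.pi/2) for k in range(4)]]
for k,u in c2: print(k,((u-np.array(o)+.5)*f-.5).round(0))
E
```

```text
0.11495469666913188 136.7501192241604
0.11573441041717779 217.05547182131718
0.07188700898826993 137.33348763450107
0.07434174670159344 216.41976936418916
[ 0.1537289  -0.55358922  0.23051991] [[ 0.964  0.268 -0.   ]
 [ 0.268 -0.964  0.002]
 [ 0.    -0.002 -1.   ]]
0 [303.  92.]
1 [103. 287.]
2 [305. 484.]
3 [505. 282.]
```

```bash
cat >> h.py <<'E'
C=np.array([.597,.0928])
def plan(wps,f,p=None,yaw=None):
    """wps: (x,y,z,yawdeg,nrows); prints rows; assumes tool down"""
    P,R=pose();p=P.copy() if p is None else p
    M=R.as_matrix()
    if yaw is None: yaw=np.degrees(np.arctan2(M[1,0],M[0,0]))
    print("tilt",M[:,2].round(4),"yaw",round(yaw,2))
    out=[]
    for x,y,z,yw,n in wps:
        st=(np.array([x,y,z])-p)/n;dy=((yw-yaw+180)%360-180)/n
        for i in range(n):
            a=np.radians(yaw);X=np.array([np.cos(a),np.sin(a),0]);Y=np.array([np.sin(a),-np.cos(a),0])
            r=[0,0,round(-dy,1),round(st@X*1e3,1),round(st@Y*1e3,1),round(-st[2]*1e3,1),f]
            p=p+(X*r[3]+Y*r[4])/1e3;p[2]-=r[5]/1e3;yaw-=r[2];out+=r
        # re-sync
    print(len(out)//7,out);print("end",p,yaw)
def pol(phi,r): a=np.radians(phi);return C+r*np.array([np.cos(a),np.sin(a)])
E
python3 - <<'E'
from h import *
e=pol(219,.138);plan([(*e,.2,15.5,12)],0)
E
```

```text
tilt [-3.0e-04  1.6e-03 -1.0e+00] yaw 15.52
12 [0, 0, np.float64(0.0), np.float64(39.5), np.float64(-37.4), np.float64(2.5), 0, 0, 0, np.float64(0.0), np.float64(39.5), np.float64(-37.4), np.float64(2.5), 0, 0, 0, np.float64(0.0), np.float64(39.5), np.float64(-37.4), np.float64(2.5), 0, 0, 0, np.float64(0.0), np.float64(39.5), np.float64(-37.4), np.float64(2.5), 0, 0, 0, np.float64(0.0), np.float64(39.5), np.float64(-37.4), np.float64(2.5), 0, 0, 0, np.float64(0.0), np.float64(39.5), np.float64(-37.4), np.float64(2.5), 0, 0, 0, np.float64(0.0), np.float64(39.5), np.float64(-37.4), np.float64(2.5), 0, 0, 0, np.float64(0.0), np.float64(39.5), np.float64(-37.4), np.float64(2.5), 0, 0, 0, np.float64(0.0), np.float64(39.5), np.float64(-37.4), np.float64(2.5), 0, 0, 0, np.float64(0.0), np.float64(39.5), np.float64(-37.4), np.float64(2.5), 0, 0, 0, np.float64(0.0), np.float64(39.5), np.float64(-37.4), np.float64(2.5), 0, 0, 0, np.float64(0.0), np.float64(39.5), np.float64(-37.4), np.float64(2.5), 0]
end [0.49039428 0.00565479 0.20051991] 15.51627784682877
```

Request:
drive_tool --targets '[0,0,0,39.5,-37.4,2.5,0,0,0,0,39.5,-37.4,2.5,0,0,0,0,39.5,-37.4,2.5,0,0,0,0,39.5,-37.4,2.5,0,0,0,0,39.5,-37.4,2.5,0,0,0,0,39.5,-37.4,2.5,0,0,0,0,39.5,-37.4,2.5,0,0,0,0,39.5,-37.4,2.5,0,0,0,0,39.5,-37.4,2.5,0,0,0,0,39.5,-37.4,2.5,0,0,0,0,39.5,-37.4,2.5,0,0,0,0,39.5,-37.4,2.5,0]'

```text
clock: 1.6
position: [0.491, 0.0069, 0.201]
ee_rot: [0.0, 0.991, 0.135, -0.0]
contact_force: [0.2, -0.8, -0.2]
width: -0.0001
```

```bash
sed -i 's/r=\[0,0,round(-dy,1),round(st@X\*1e3,1),round(st@Y\*1e3,1),round(-st\[2\]\*1e3,1),f\]/r=[0,0,*[round(float(v),1) for v in (-dy,st@X*1e3,st@Y*1e3,-st[2]*1e3)],f]/' h.py
python3 - <<'E'
from h import *
e=pol(219,.138);plan([(*e,.12,39,3),(*e,.040,39,3)],0)
print(get_state()["position"],get_state()["qpos"])
E
```

```text
tilt [-1.e-04 -4.e-04 -1.e+00] yaw 15.54
6 [0, 0, -7.8, -0.5, 0.2, 27.0, 0, 0, 0, -7.8, -0.5, 0.1, 27.0, 0, 0, 0, -7.8, -0.5, 0.0, 27.0, 0, 0, 0, -0.0, -0.0, 0.0, 26.7, 0, 0, 0, -0.0, -0.0, 0.0, 26.7, 0, 0, 0, -0.0, -0.0, 0.0, 26.7, 0]
end [0.4897345  0.00600949 0.03990401] 38.93852359542466
[0.49101008 0.00688458 0.20100401] [-1.27468509e-01  1.69988043e-01  1.72639028e+00 -4.41010128e-04
  1.24530565e+00  1.17227042e+00]
```

Request:
drive_tool --targets '[0,0,-7.8,-0.5,0.2,27,0,0,0,-7.8,-0.5,0.1,27,0,0,0,-7.8,-0.5,0,27,0,0,0,0,0,0,26.7,0,0,0,0,0,0,26.7,0,0,0,0,0,0,26.7,0]'

```text
clock: 2.35
position: [0.489, 0.0043, 0.0391]
ee_rot: [-0.0, 0.943, 0.333, -0.0]
contact_force: [-0.3, 0.2, -0.1]
width: -0.0002
```

```bash
python3 - <<'E'
from h import *
crop("side",195,325,155,285,4.6,"s1");crop("top",195,310,130,240,5.2,"t1")
p,_=pose();print(p, proj("side",p),proj("top",p),get_state()["contact_force"])
E
```

```text
[0.48653586 0.00459625 0.0376406 ] [235.59360881 210.55412171] [279.07090687 217.60834885] [-0.34628108 -0.14044024 -0.54078775]
```

View pics/s1.png

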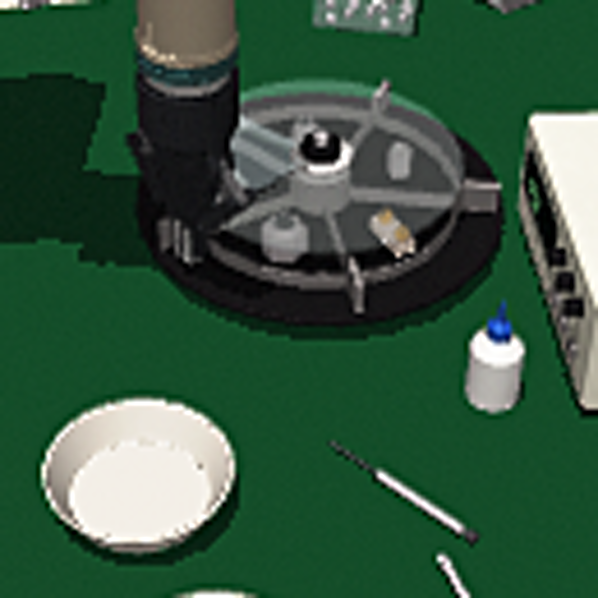

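View pics/t1.png

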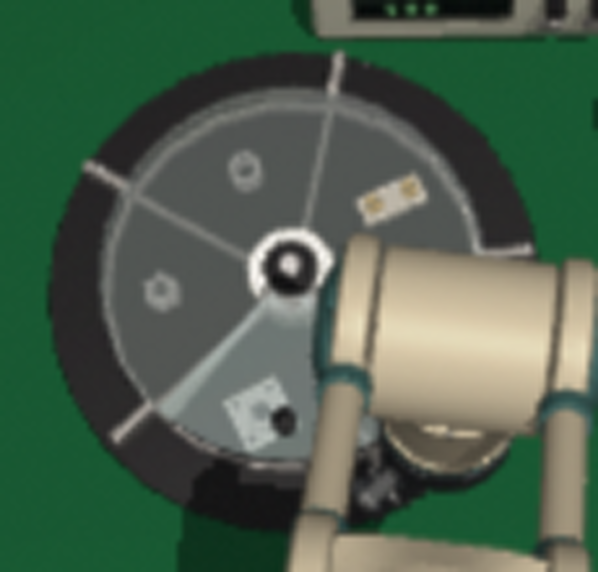

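```bash
cat > arc.py <<'E'
from h import *
def arc(phis,r,z,off,p,yaw,f=0):
    plan([(*pol(a,r),z,a+off,1) for a in phis],f,np.array(p),yaw)
E
python3 - <<'E'
from arc import *
arc([216,213,209.5,206,202,198,194,190,186,182,178,174],.138,.040,180,(.4897,.0060,.0399),38.94)
E
```

```text
tilt [-6.8e-03  8.0e-04 -1.0e+00] yaw 38.94
12 [0, 0, 2.9, 0.2, -7.2, -0.1, 0, 0, 0, 3.0, 0.2, -7.2, -0.0, 0, 0, 0, 3.5, 0.3, -8.4, -0.0, 0, 0, 0, 3.5, 0.2, -8.4, -0.0, 0, 0, 0, 4.0, 0.4, -9.6, -0.0, 0, 0, 0, 4.0, 0.3, -9.7, -0.0, 0, 0, 0, 4.0, 0.3, -9.6, -0.0, 0, 0, 0, 4.0, 0.4, -9.6, -0.0, 0, 0, 0, 4.0, 0.3, -9.7, -0.0, 0, 0, 0, 4.0, 0.4, -9.6, -0.0, 0, 0, 0, 4.0, 0.3, -9.6, -0.0, 0, 0, 0, 4.0, 0.4, -9.6, -0.0, 0]
end [0.45979277 0.10719132 0.04      ] -5.960000000000001
```

Request:
drive_tool --targets '[0,0,2.9,0.2,-7.2,0,0,0,0,3,0.2,-7.2,0,0,0,0,3.5,0.3,-8.4,0,0,0,0,3.5,0.2,-8.4,0,0,0,0,4,0.4,-9.6,0,0,0,0,4,0.3,-9.7,0,0,0,0,4,0.3,-9.6,0,0,0,0,4,0.4,-9.6,0,0,0,0,4,0.3,-9.7,0,0,0,0,4,0.4,-9.6,0,0,0,0,4,0.3,-9.6,0,0,0,0,4,0.4,-9.6,0,0]'

```text
clock: 3.95
position: [0.4594, 0.1056, 0.0411]
ee_rot: [0.0, 0.999, -0.053, 0.0]
contact_force: [-0.8, -0.9, 0.7]
width: -0.0001
```

```bash
python3 - <<'E'
from arc import *
arc([170,166,162,159,156.5,154.5,154.5],.138,.040,180,(.45979,.10719,.040),-5.96)
crop("side",195,325,155,285,4.6,"s2");crop("top",195,310,130,240,5.2,"t2")
E
```

```text
tilt [ 3.e-04 -4.e-04 -1.e+00] yaw -5.96
7 [0, 0, 4.0, 0.3, -9.7, -0.0, 0, 0, 0, 4.0, 0.4, -9.6, -0.0, 0, 0, 0, 4.0, 0.3, -9.6, -0.0, 0, 0, 0, 3.0, 0.2, -7.2, -0.0, 0, 0, 0, 2.5, 0.1, -6.0, -0.0, 0, 0, 0, 2.0, 0.1, -4.9, -0.0, 0, 0, 0, 0.0, 0.0, 0.0, -0.0, 0]
end [0.47244959 0.15224648 0.04      ] -25.46
```

View pics/s2.png

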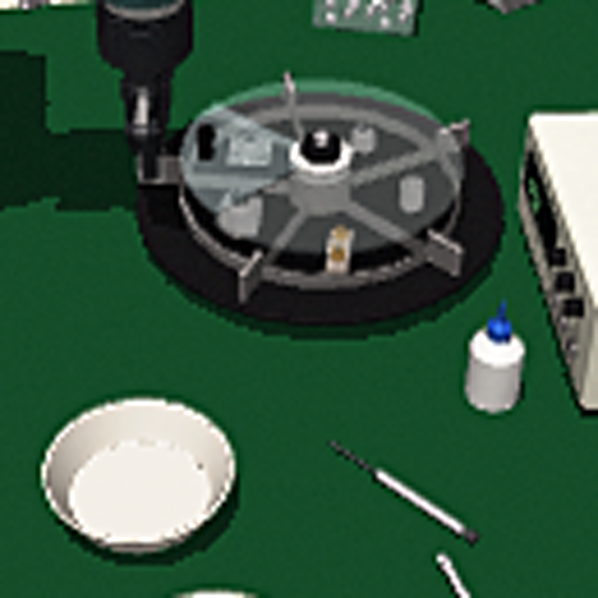

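View pics/t2.png

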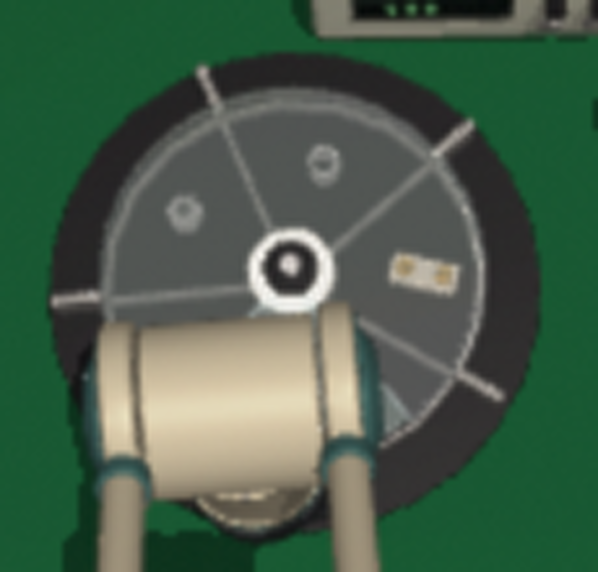

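```bash
cat >> h.py <<'E'
def phase(tabs,o,f,n="top",z=.052,r=.149):
    from scipy.optimize import least_squares
    W=[ray(n,*pt(c,o,f),z)[:2] for c in tabs]
    def fit(p):
        out=[]
        for w in W:
            d=w-C;a=np.arctan2(d[1],d[0]);k=round((a-p[0])/(2*np.pi/5));t=p[0]+k*2*np.pi/5
            out+=list(d-r*np.array([np.cos(t),np.sin(t)]))
        return out
    d=W[0]-C
    s=least_squares(fit,[np.arctan2(d[1],d[0])]);return np.degrees(s.x[0])%72,(s.fun*1e3).round(1)
E
python3 - <<'E'
from h import *
print(phase([(203,68),(473,122),(502,398),(52,300)],(195,130),5.2))
print(phase([(352,56),(90,171),(118,456),(408,514),(552,260)],(195,130),5.4))
E
```

```text
(np.float64(22.77855859534471), array([-2.1, -1.7,  0.4,  0.6,  0.8,  1. ,  0.1, -0.1]))
(np.float64(60.106587943433865), array([-2.6,  1.4, -0.7, -1. ,  0.8, -1.1,  1.1,  1.4, -0.5,  1.6]))
```

```bash
python3 - <<'E'
from arc import *
arc([170,166,162,158.5,155.5,153,151,149.5,148.7,148.3],.138,.040,180,(.45979,.10719,.040),-5.96)
E
```

```text
tilt [ 1.4e-03  2.0e-04 -1.0e+00] yaw -5.96
10 [0, 0, 4.0, 0.3, -9.7, -0.0, 0, 0, 0, 4.0, 0.4, -9.6, -0.0, 0, 0, 0, 4.0, 0.3, -9.6, -0.0, 0, 0, 0, 3.5, 0.3, -8.4, -0.0, 0, 0, 0, 3.0, 0.2, -7.3, -0.0, 0, 0, 0, 2.5, 0.1, -6.0, -0.0, 0, 0, 0, 2.0, 0.1, -4.8, -0.0, 0, 0, 0, 1.5, 0.0, -3.6, -0.0, 0, 0, 0, 0.8, 0.0, -1.9, -0.0, 0, 0, 0, 0.4, 0.0, -1.0, -0.0, 0]
end [0.47955534 0.16535111 0.04      ] -31.66
```

Request:
drive_tool --targets '[0,0,4,0.3,-9.7,0,0,0,0,4,0.4,-9.6,0,0,0,0,4,0.3,-9.6,0,0,0,0,3.5,0.3,-8.4,0,0,0,0,3,0.2,-7.3,0,0,0,0,2.5,0.1,-6,0,0,0,0,2,0.1,-4.8,0,0,0,0,1.5,0,-3.6,0,0,0,0,0.8,0,-1.9,0,0,0,0,0.4,0,-1,0,0,0,0,0,0,6,0,0]'

```text
clock: 5.42
position: [0.4765, 0.1585, 0.0403]
ee_rot: [-0.0, 0.962, -0.273, 0.0]
contact_force: [0.0, -0.7, -0.2]
width: -0.0001
```

```bash
python3 - <<'E'
from arc import *
crop("side",195,325,155,285,4.6,"s3");crop("top",195,310,130,240,5.2,"t3")
E
```

```text
(no output)
```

View pics/t3.png

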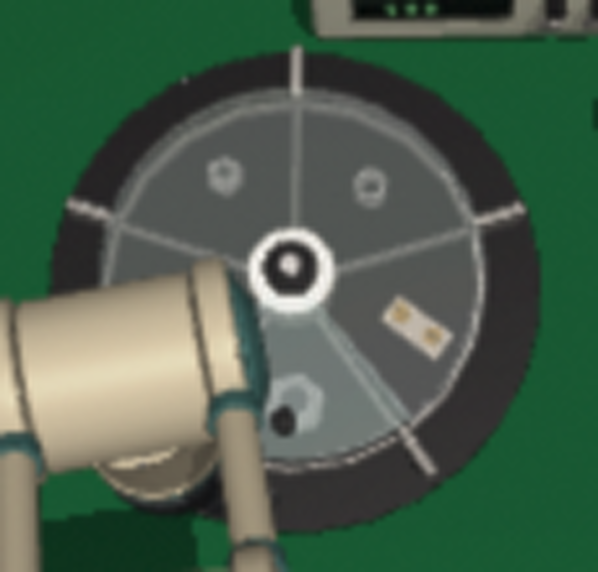

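View pics/s3.png

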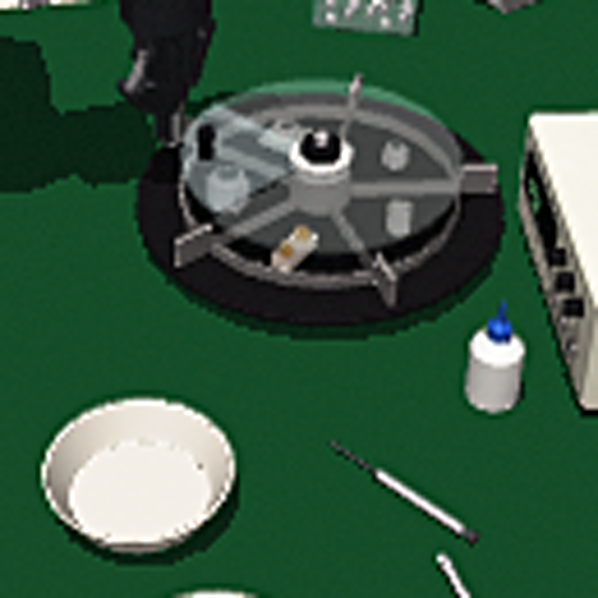

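```bash
python3 - <<'E'
from arc import *
print(phase([(296,46),(67,206),(434,472),(526,209)],(195,130),5.2))
o=(195,130)
for q,z in [((283,420),.088),((300,404),.045)]:
    d=ray("top",*pt(q,o,5.2),z)[:2]-C;print(np.hypot(*d),np.degrees(np.arctan2(d[1],d[0]))%360)
# next: shutter push. knob 177 ; start finger 205 r.095
plan([(*pol(148.3,.138)+np.array([-.003,-.005]),.12,-31.7,2),(*pol(202,.105),.12,-4,4),(*pol(202,.097),.078,22,3)],0,np.array([.4764,.1602,.040]),-31.66)
E
```

```text
(np.float64(70.86199997361273), array([-0.1,  0.6, -1.6, -0.7,  1. ,  0.7, -1.6, -1.2]))
0.0944286843952019 176.93720460521482
0.07764691955154537 182.63098107289176
tilt [-7.e-04 -4.e-04 -1.e+00] yaw -31.66
9 [0, 0, 0.0, 0.0, -0.1, -40.0, 0, 0, 0, 0.0, 0.0, -0.1, -40.0, 0, 0, 0, -6.9, 19.0, 19.7, -0.0, 0, 0, 0, -6.9, 16.4, 21.8, -0.0, 0, 0, 0, -6.9, 13.7, 23.7, -0.0, 0, 0, 0, -6.9, 10.8, 25.1, -0.0, 0, 0, 0, -8.7, 2.4, -1.2, 14.0, 0, 0, 0, -8.7, 2.5, -0.8, 14.0, 0, 0, 0, -8.7, 2.6, -0.4, 14.0, 0]
end [0.50704504 0.05652553 0.078     ] 22.04
```

```bash
python3 - <<'E'
from arc import *
arc([148.7,147.5,146.7,146.4],.138,.040,180,(.4764,.1602,.040),-31.66)
plan([(.4764,.1602,.04,-31.66,1),(.4764,.1602,.12,-31.66,2)],0,np.array([*pol(146.4,.138),.04]),-33.6)
E
```

```text
tilt [-7.e-04 -4.e-04 -1.e+00] yaw -31.66
4 [0, 0, -0.4, 0.0, -5.1, -0.0, 0, 0, 0, 1.2, 0.1, -2.9, -0.0, 0, 0, 0, 0.8, -0.0, -1.9, -0.0, 0, 0, 0, 0.3, -0.0, -0.7, -0.0, 0]
end [0.48207089 0.16915659 0.04      ] -33.559999999999995
tilt [-7.e-04 -4.e-04 -1.e+00] yaw -33.6
3 [0, 0, -1.9, 0.3, 10.6, -0.0, 0, 0, 0, -0.0, -0.0, -0.0, -40.0, 0, 0, 0, -0.0, -0.0, -0.0, -40.0, 0]
end [0.47644079 0.16017305 0.12      ] -31.700000000000003
```

Push the remainder, back off, rise, and move towards the shutter's other side.

Request:
drive_tool --targets '[0,0,-0.4,0,-5.1,0,0,0,0,1.2,0.1,-2.9,0,0,0,0,0.8,0,-1.9,0,0,0,0,0.3,0,-0.7,0,0,0,0,-1.9,0.3,10.6,0,0,0,0,0,0,0,-40,0,0,0,0,0,0,-40,0,0,0,-6.9,19,19.7,0,0,0,0,-6.9,16.4,21.8,0,0,0,0,-6.9,13.7,23.7,0,0,0,0,-6.9,10.8,25.1,0,0]'

```text
clock: 6.9
position: [0.4995, 0.0509, 0.1203]
ee_rot: [-0.0, 0.999, -0.034, 0.0]
contact_force: [0.4, 0.5, -0.4]
width: -0.0002
```

```bash
python3 - <<'E'
from arc import *
crop("top",195,310,130,240,5.2,"t4")
E
```

```text
(no output)
```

View pics/t4.png

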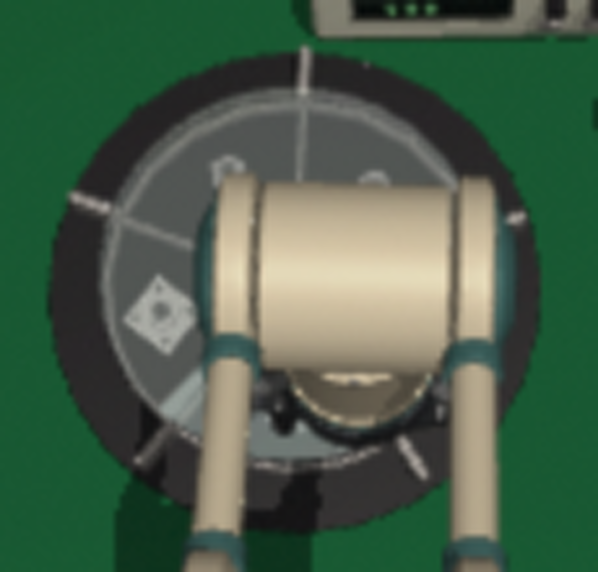

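```bash
python3 - <<'E'
from arc import *
print(phase([(305,47),(70,197),(426,479),(137,464),(527,216)],(195,130),5.2))
plan([(*pol(202,.097),.078,22,3)],0,np.array([.5000,.0535,.12]),-4)
arc([197,193,190,187,184,180,176,172,168,164,160],.097,.078,180,(*pol(202,.097),.078),22)
E
```

```text
(np.float64(68.61087006170325), array([-0.7,  0.8, -1.4, -0.5,  0.1,  0.7,  0.7,  0.6, -0.4, -0.1]))
tilt [ 0.0018 -0.0031 -1.    ] yaw -4
3 [0, 0, -8.7, 2.3, -1.1, 14.0, 0, 0, 0, -8.7, 2.4, -0.8, 14.0, 0, 0, 0, -8.7, 2.5, -0.4, 14.0, 0]
end [0.50703675 0.05639932 0.078     ] 22.099999999999998
tilt [ 0.0018 -0.0031 -1.    ] yaw 22
11 [0, 0, 5.0, 0.4, -8.5, -0.0, 0, 0, 0, 4.0, 0.2, -6.7, -0.0, 0, 0, 0, 3.0, 0.1, -5.1, -0.0, 0, 0, 0, 3.0, 0.2, -5.1, -0.0, 0, 0, 0, 3.0, 0.1, -5.0, -0.0, 0, 0, 0, 4.0, 0.2, -6.8, -0.0, 0, 0, 0, 4.0, 0.3, -6.8, -0.0, 0, 0, 0, 4.0, 0.2, -6.8, -0.0, 0, 0, 0, 4.0, 0.3, -6.7, -0.0, 0, 0, 0, 4.0, 0.2, -6.8, -0.0, 0, 0, 0, 4.0, 0.2, -6.7, -0.0, 0]
end [0.50581072 0.12593879 0.078     ] -20.0
```

```bash
cat >> arc.py <<'E'
def pushpose(k,d,sgn=1,r=.095):
    """finger centre for pushing knob at angle k, distance d; sgn +1 cw(opening, +x face), -1 ccw"""
    t=np.radians(k-90);return pol(k,r)-sgn*d*np.array([np.cos(t),np.sin(t)])
def push(ks,d,sgn,z,p,yaw,f=0):
    plan([(*pushpose(k,d,sgn),z,k-90,1) for k in ks],f,np.array(p),yaw)
E
python3 - <<'E'
from arc import *
e=pushpose(177,.035)
plan([(*e,.12,87,9),(*e,.076,87,2)],0,np.array([.5000,.0535,.12]),-4)
push([182,177,174,170,165,160,155,150,145,140,135,130,125,120,115,110,106,103],.0185,1,.076,(*pushpose(177,.035),.076),87)
E
```

```text
tilt [ 0.0018 -0.0031 -1.    ] yaw -4
11 [0, 0, -10.1, -0.0, -1.0, -0.0, 0, 0, 0, -10.1, 0.1, -1.0, -0.0, 0, 0, 0, -10.1, 0.3, -1.0, -0.0, 0, 0, 0, -10.1, 0.5, -0.9, -0.0, 0, 0, 0, -10.1, 0.6, -0.8, -0.0, 0, 0, 0, -10.1, 0.8, -0.7, -0.0, 0, 0, 0, -10.1, 0.9, -0.5, -0.0, 0, 0, 0, -10.1, 1.0, -0.4, -0.0, 0, 0, 0, -10.1, 1.0, -0.2, -0.0, 0, 0, 0, -0.1, 0.0, -0.0, 22.0, 0, 0, 0, -0.1, 0.0, -0.0, 22.0, 0]
end [0.50031244 0.06275952 0.076     ] 87.09999999999998
tilt [ 0.0018 -0.0031 -1.    ] yaw 87
18 [0, 0, -5.0, 8.3, 2.0, -0.0, 0, 0, 0, 5.0, 8.3, -1.3, -0.0, 0, 0, 0, 3.0, 5.0, -0.8, -0.0, 0, 0, 0, 4.0, 6.7, -1.1, -0.0, 0, 0, 0, 5.0, 8.4, -1.2, -0.0, 0, 0, 0, 5.0, 8.3, -1.3, -0.0, 0, 0, 0, 5.0, 8.4, -1.2, -0.0, 0, 0, 0, 5.0, 8.3, -1.3, -0.0, 0, 0, 0, 5.0, 8.4, -1.2, -0.0, 0, 0, 0, 5.0, 8.3, -1.3, -0.0, 0, 0, 0, 5.0, 8.4, -1.2, -0.0, 0, 0, 0, 5.0, 8.3, -1.3, -0.0, 0, 0, 0, 5.0, 8.4, -1.2, -0.0, 0, 0, 0, 5.0, 8.3, -1.3, -0.0, 0, 0, 0, 5.0, 8.4, -1.2, -0.0, 0, 0, 0, 5.0, 8.3, -1.3, -0.0, 0, 0, 0, 4.0, 6.7, -1.0, -0.0, 0, 0, 0, 3.0, 5.0, -0.9, -0.0, 0]
end [0.55761752 0.18123425 0.076     ] 13.0
```

Request:
drive_tool --targets '[0,0,-10.1,0,-1,0,0,0,0,-10.1,0.1,-1,0,0,0,0,-10.1,0.3,-1,0,0,0,0,-10.1,0.5,-0.9,0,0,0,0,-10.1,0.6,-0.8,0,0,0,0,-10.1,0.8,-0.7,0,0,0,0,-10.1,0.9,-0.5,0,0,0,0,-10.1,1,-0.4,0,0,0,0,-10.1,1,-0.2,0,0,0,0,-0.1,0,0,22,0,0,0,-0.1,0,0,22,0]'

```text
clock: 8.32
position: [0.4999, 0.0612, 0.076]
ee_rot: [0.0, 0.726, 0.688, 0.001]
contact_force: [0.7, 1.0, -0.4]
width: -0.0002
```

Request:
drive_tool --targets '[0,0,-5,8.3,2,0,0,0,0,5,8.3,-1.3,0,0,0,0,3,5,-0.8,0,0,0,0,4,6.7,-1.1,0,0,0,0,5,8.4,-1.2,0,0,0,0,5,8.3,-1.3,0,0,0,0,5,8.4,-1.2,0,0,0,0,5,8.3,-1.3,0,0,0,0,5,8.4,-1.2,0,0,0,0,5,8.3,-1.3,0,0]'

```text
clock: 9.57
position: [0.511, 0.1382, 0.076]
ee_rot: [-0.0, 0.907, 0.421, -0.001]
contact_force: [-0.4, -0.1, 0.2]
width: 0.0001
```

```bash
python3 - <<'E'
from arc import *
p,_=pose();print(p,pushpose(140,.0185),get_state()["contact_force"])
crop("side",195,325,155,285,4.6,"s5");crop("top",195,310,130,240,5.2,"t5")
E
```

```text
[0.51098512 0.13822377 0.07597714] [0.51233421 0.139693  ] [-0.42868786 -0.12770409  0.21038577]
```

View pics/s5.png

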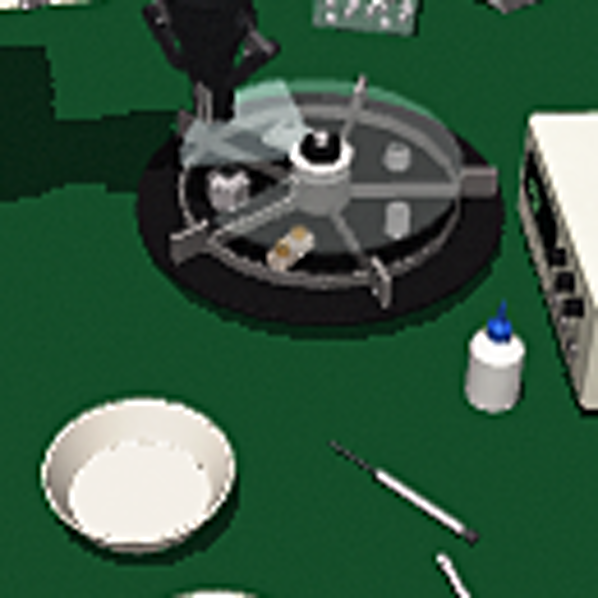

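View pics/t5.png

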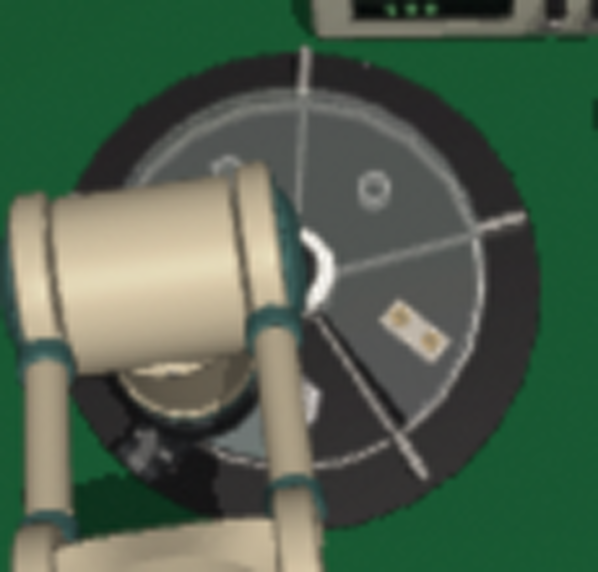

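```bash
python3 - <<'E'
from arc import *
push([135,130,125,120,115,110,105,101,98,96,94.5,93.5],.0185,1,.076,(*pushpose(140,.0185),.076),50)
E
```

```text
tilt [ 4.e-04  3.e-04 -1.e+00] yaw 50
12 [0, 0, 5.0, 8.4, -1.3, -0.0, 0, 0, 0, 5.0, 8.3, -1.2, -0.0, 0, 0, 0, 5.0, 8.4, -1.2, -0.0, 0, 0, 0, 5.0, 8.3, -1.3, -0.0, 0, 0, 0, 5.0, 8.4, -1.2, -0.0, 0, 0, 0, 5.0, 8.3, -1.3, -0.0, 0, 0, 0, 5.0, 8.3, -1.2, -0.0, 0, 0, 0, 4.0, 6.7, -1.1, -0.0, 0, 0, 0, 3.0, 5.0, -0.8, -0.0, 0, 0, 0, 2.0, 3.3, -0.6, -0.0, 0, 0, 0, 1.5, 2.5, -0.5, -0.0, 0, 0, 0, 1.0, 1.7, -0.3, -0.0, 0]
end [0.57274369 0.18649715 0.076     ] 3.5
```

Request:
drive_tool --targets '[0,0,5,8.4,-1.3,0,0,0,0,5,8.3,-1.2,0,0,0,0,5,8.4,-1.2,0,0,0,0,5,8.3,-1.3,0,0,0,0,5,8.4,-1.2,0,0,0,0,5,8.3,-1.3,0,0,0,0,5,8.3,-1.2,0,0,0,0,4,6.7,-1.1,0,0,0,0,3,5,-0.8,0,0,0,0,2,3.3,-0.6,0,0,0,0,1.5,2.5,-0.5,0,0,0,0,1,1.7,-0.3,0,0]'

```text
clock: 11.18
position: [0.5713, 0.1845, 0.076]
ee_rot: [0.0, 1.0, 0.03, -0.001]
contact_force: [-3.4, 0.4, 0.9]
width: 0.0003
```

```bash
python3 - <<'E'
from arc import *
p,_=pose();print(p,pushpose(93.5,.0185),get_state()["contact_force"])
crop("side",195,325,155,285,4.6,"s6");crop("top",195,310,130,240,5.2,"t6")
E
```

```text
[0.57128326 0.1844861  0.07604162] [0.57273489 0.18649341] [-3.38503934  0.42317861  0.8837616 ]
```

View pics/s6.png

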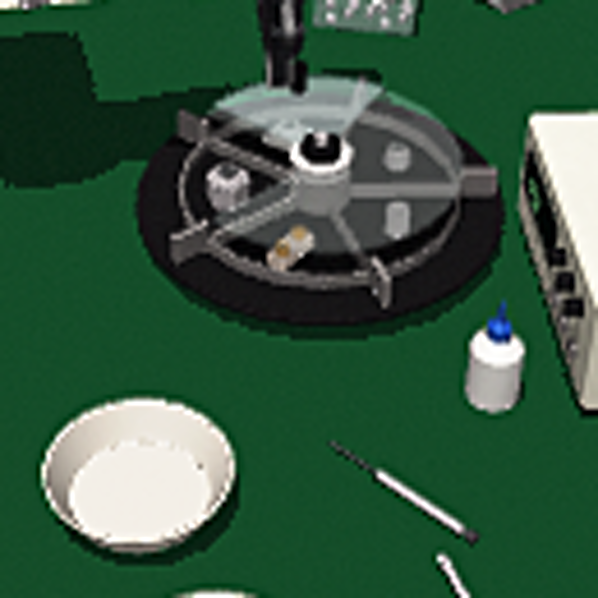

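View pics/t6.png

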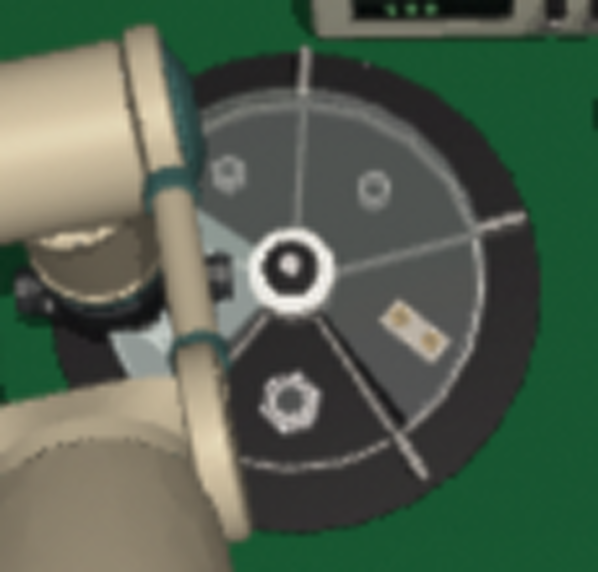

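```bash
python3 - <<'E'
from arc import *
im=cv2.imread("pics/t6_full.png")[197:218,240:262];cv2.imwrite("pics/n6.png",cv2.resize(im,None,fx=26,fy=26,interpolation=cv2.INTER_CUBIC))
E
```

```text
(no output)
```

View pics/n6.png

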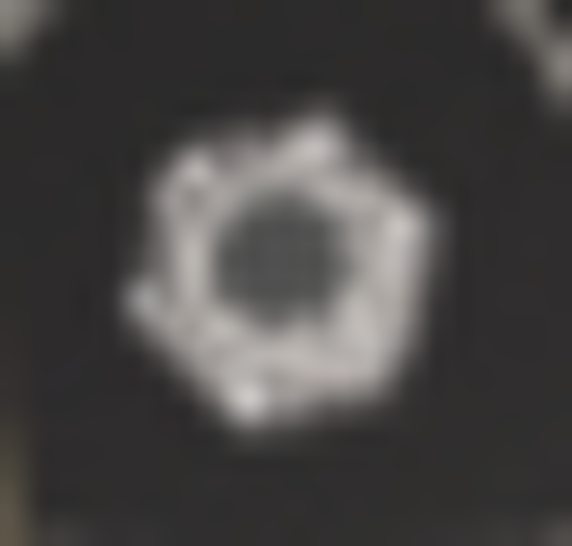

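```bash
cat > hexfit.py <<'E'
from arc import *
from scipy.optimize import least_squares
def hexfit(cs,o,f,z,n="top",c0=None):
    W=np.array([ray(n,*pt(c,o,f),z)[:2] for c in cs]);m=W.mean(0)
    def fit(p):
        out=[]
        for w in W:
            d=w-p[:2];a=np.arctan2(d[1],d[0]);k=round((a-p[2])/(np.pi/3));t=p[2]+k*np.pi/3
            out+=list(d-.0185*np.array([np.cos(t),np.sin(t)]))
        return out
    d=W[0]-m;s=least_squares(fit,[*m,np.arctan2(d[1],d[0])])
    return s.x[:2],np.degrees(s.x[2])%60,(s.fun*1e3).round(1)
E
python3 - <<'E'
from hexfit import *
m,a,r=hexfit([(325,120),(435,215),(380,390),(245,430),(130,300),(185,155)],(240,197),26,.044)
d=m-C;print(m,"corner",a,"flat",(a+30)%60,r,np.hypot(*d),np.degrees(np.arctan2(d[1],d[0]))%360)
print("bore",ray("top",*pt((280,258),(240,197),26),.05))
print("side nut",ray("side",*pt((229,172),(195,155),4.6),.052))
E
```

```text
[0.52114375 0.09521914] corner 43.23818316101391 flat 13.238183161013907 [ 0.6  0.2  2.1 -0.6 -1.7  0.9 -2.3 -0.6  0.5  0.8  0.7 -0.7] 0.07589481226646157 178.17339609745582
bore [0.52137567 0.09538532 0.05      ]
side nut [0.52390348 0.09475914 0.052     ]
```

```bash
python3 - <<'E'
from arc import *
a=(.5217,.0953)
plan([(.560,.1865,.076,3.5,1),(.553,.1865,.140,3.5,2),(*a,.140,-13,4),(*a,.08,-13,2)],.54,np.array([.5727,.1865,.076]),3.5)
E
```

```text
tilt [-1.5e-03 -3.0e-04 -1.0e+00] yaw 3.5
9 [0, 0, -0.0, -12.7, -0.8, -0.0, 0.54, 0, 0, -0.0, -3.5, -0.2, -32.0, 0.54, 0, 0, -0.0, -3.5, -0.2, -32.0, 0.54, 0, 0, 4.1, -9.2, 22.3, -0.0, 0.54, 0, 0, 4.1, -7.6, 22.9, -0.0, 0.54, 0, 0, 4.1, -5.9, 23.4, -0.0, 0.54, 0, 0, 4.1, -4.2, 23.7, -0.0, 0.54, 0, 0, 0.0, -0.0, -0.0, 30.0, 0.54, 0, 0, 0.0, -0.0, -0.0, 30.0, 0.54]
end [0.5217288  0.09523954 0.08      ] -12.899999999999999
```

Request:
drive_tool --targets '[0,0,0,-12.7,-0.8,0,0,0,0,0,-3.5,-0.2,-32,0,0,0,0,-3.5,-0.2,-32,0,0,0,4.1,-9.2,22.3,0,0.54,0,0,4.1,-7.6,22.9,0,0.54,0,0,4.1,-5.9,23.4,0,0.54,0,0,4.1,-4.2,23.7,0,0.54,0,0,0,0,0,30,0.54,0,0,0,0,0,30,0.54,0,0,0,0,0,0,0.54]'

```text
clock: 12.52
position: [0.5175, 0.0922, 0.0776]
ee_rot: [0.001, 0.994, -0.113, -0.003]
contact_force: [-0.1, 0.3, -0.3]
width: 0.046
```

```bash
python3 - <<'E'
from arc import *
p=[]
for i in range(3): p.append(pose()[0]); get_image("top")
print(np.array(p),np.mean(p,0),get_state()["width"])
crop("side",195,325,155,285,4.6,"s7")
print(get_state()["clock"])
E
```

```text
[[0.51747777 0.09222567 0.07755345]
 [0.51917817 0.09252949 0.07908603]
 [0.52045722 0.09277717 0.08014256]] [0.51903772 0.09251078 0.07892735] 0.046381867745011164
12.725
```

View pics/s7.png

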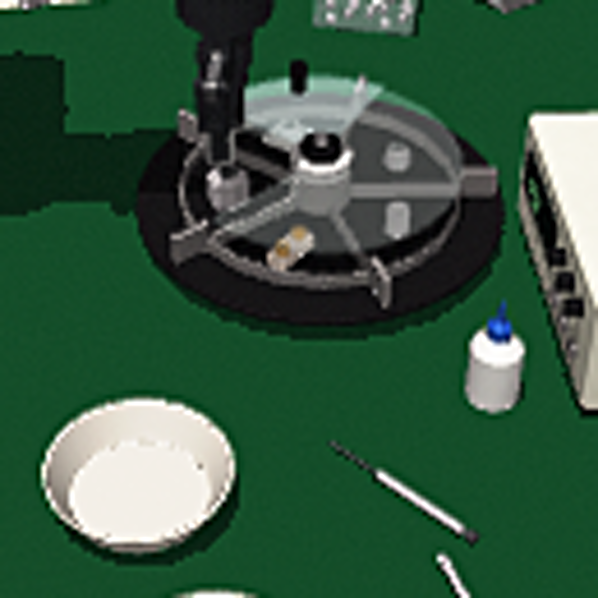

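```bash
python3 - <<'E'
from arc import *
print(get_state()["position"])
get_image("top");print(get_state()["position"])
p,_=pose();plan([(.5215,.0953,p[2],-13.2,1),(.5215,.0953,.028,-13.2,6)],.54)
E
```

```text
[0.52163296 0.09311847 0.08117672]
[0.52180497 0.09320738 0.08129693]
tilt [ 2.4e-03 -1.0e-04 -1.0e+00] yaw -12.9
7 [0, 0, 0.3, -0.8, -2.0, -0.0, 0.54, 0, 0, 0.0, 0.0, 0.0, 8.9, 0.54, 0, 0, 0.0, 0.0, 0.0, 8.9, 0.54, 0, 0, 0.0, 0.0, 0.0, 8.9, 0.54, 0, 0, 0.0, 0.0, 0.0, 8.9, 0.54, 0, 0, 0.0, 0.0, 0.0, 8.9, 0.54, 0, 0, 0.0, 0.0, 0.0, 8.9, 0.54]
end [0.52147152 0.09533548 0.02789693] -13.195975181306379
```

Request:
drive_tool --targets '[0,0,0.3,-0.8,-2,0,0.54,0,0,0,0,0,8.9,0.54,0,0,0,0,0,8.9,0.54,0,0,0,0,0,8.9,0.54,0,0,0,0,0,8.9,0.54,0,0,0,0,0,8.9,0.54,0,0,0,0,0,8.9,0.54,0,0,0,0,0,0,0.54]'

```text
clock: 13.78
position: [0.52, 0.0954, 0.0259]
ee_rot: [0.0, 0.993, -0.115, -0.001]
contact_force: [-0.0, 0.1, 0.1]
width: 0.0462
```

```bash
python3 - <<'E'
from arc import *
crop("side",195,325,155,285,4.6,"s8");crop("top",195,310,130,240,5.2,"t8")
print(get_state()["position"],get_state()["contact_force"])
E
```

```text
[0.52074999 0.09541711 0.02672717] [-1.26218471 -0.50791396 -0.25693953]
```

View pics/s8.png

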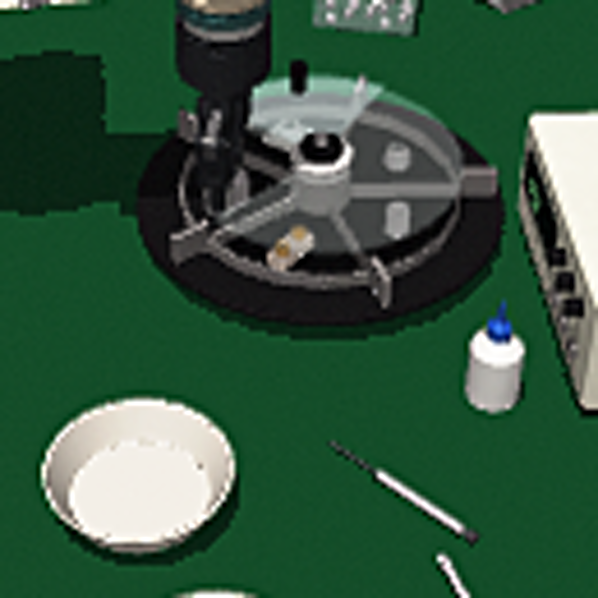

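Fingers straddle the nut with no contact force. Close with a 40 N grip.

Request:
drive_tool --targets '[0,0,0,0,0,0,0.2,0,0,0,0,0,0,0.2,0,0,0,0,0,0,0.2,0,0,0,0,0,0,0.2,0,0,0,0,0,0,0.2]' --grip_force 40

```text
clock: 14.5
position: [0.5211, 0.0954, 0.0273]
ee_rot: [-0.0, 0.993, -0.115, 0.001]
contact_force: [0.4, 0.5, 5.1]
width: 0.0312
```

Request:
drive_tool --targets '[0,0,0,0,0,-3,0.2,0,0,0,0,0,-10,0.2,0,0,0,0,0,-20,0.2,0,0,0,0,0,-25,0.2,0,0,0,0,0,-25,0.2,0,0,0,0,0,-25,0.2,0,0,0,0,0,0,0.2]'

```text
clock: 15.38
position: [0.522, 0.0955, 0.1367]
ee_rot: [-0.0, 0.993, -0.115, 0.002]
contact_force: [-0.5, 0.6, -1.5]
width: 0.0311
```

```bash
python3 - <<'E'
from arc import *
im=get_image("side");cv2.imwrite("pics/s9.png",cv2.resize(cv2.cvtColor(im[100:290,170:330],cv2.COLOR_RGB2BGR),None,fx=3.1,fy=3.1,interpolation=cv2.INTER_CUBIC))
s=get_state();print(s["position"],s["width"],s["contact_force"])
# dish centre: fit rim in top via threshold
im=get_image("top");g=cv2.cvtColor(im,cv2.COLOR_RGB2HSV)
m=((g[...,1]<60)&(g[...,2]>120)).astype(np.uint8)
m[:,:315]=0;m[:,375:]=0;m[:200]=0;m[262:]=0
cs,_=cv2.findContours(m,cv2.RETR_EXTERNAL,cv2.CHAIN_APPROX_NONE);c=max(cs,key=cv2.contourArea)
(ex,ey),ax,an=cv2.fitEllipse(cv2.convexHull(c));print("ell",ex,ey,ax,ray("top",ex,ey,.03))
crop("top",310,430,190,265,5,"d9")
E
```

```text
[0.52083594 0.0954673  0.13530731] 0.03089979552078261 [ 0.34981192 -0.59197706 -0.4837238 ]
ell 346.4112548828125 231.5015106201172 (41.263492584228516, 42.616798400878906) [ 0.44110962 -0.2075352   0.03      ]
```

View pics/s9.png

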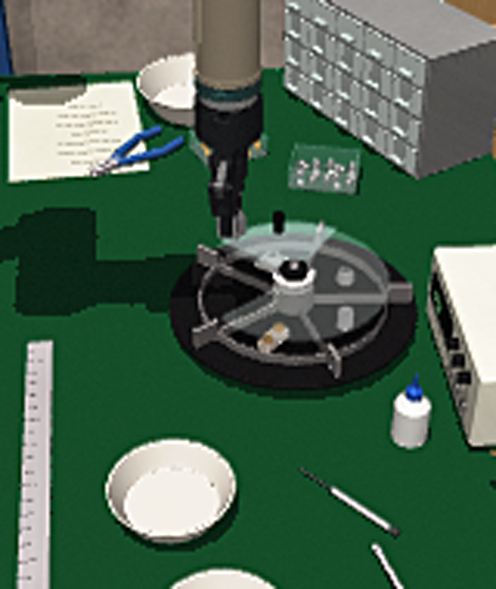

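View pics/d9.png

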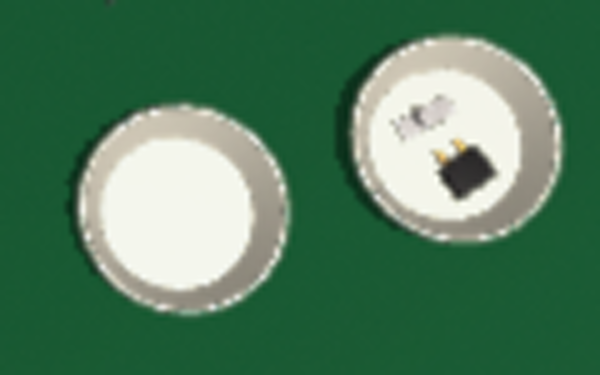

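```bash
python3 - <<'E'
from arc import *
plan([(.442,-.208,.125,-13.2,9)],.2,np.array([.5215,.0955,.1360]),-13.2)
E
```

```text
tilt [-2.e-03 -2.e-04 -1.e+00] yaw -13.2
9 [0, 0, -0.0, -0.9, 34.8, 1.2, 0.2, 0, 0, -0.0, -0.9, 34.8, 1.2, 0.2, 0, 0, -0.0, -0.9, 34.8, 1.2, 0.2, 0, 0, -0.0, -0.9, 34.8, 1.2, 0.2, 0, 0, -0.0, -0.9, 34.8, 1.2, 0.2, 0, 0, -0.0, -0.9, 34.8, 1.2, 0.2, 0, 0, -0.0, -0.9, 34.8, 1.2, 0.2, 0, 0, -0.0, -0.9, 34.8, 1.2, 0.2, 0, 0, -0.0, -0.9, 34.8, 1.2, 0.2]
end [ 0.44209452 -0.20757527  0.1252    ] -13.2
```

Request:
drive_tool --targets '[0,0,0,-0.4,15,0,0.2,0,0,0,-1,35.5,1.2,0.2,0,0,0,-1,35.5,1.2,0.2,0,0,0,-0.9,35.5,1.2,0.2,0,0,0,-0.9,35.5,1.2,0.2,0,0,0,-0.9,35.5,1.2,0.2,0,0,0,-0.9,35.5,1.2,0.2,0,0,0,-0.9,35.5,1.2,0.2,0,0,0,-0.9,35.5,1.2,0.2,0,0,0,-0.2,14,1.2,0.2,0,0,0,0,0,0,0.2,0,0,0,0,0,0,0.2]'

```text
clock: 17.02
position: [0.4412, -0.2065, 0.1237]
ee_rot: [-0.001, 0.993, -0.115, -0.0]
contact_force: [-0.4, 0.5, -0.7]
width: 0.0312
```

```bash
python3 - <<'E'
from arc import *
crop("side",185,300,170,300,4.4,"s10")
for i in range(2): get_image("top")
s=get_state();print(s["position"],s["width"],s["contact_force"])
p,_=pose();plan([(.442,-.208,p[2],-13,1),(.442,-.208,.04,-13,5),(.442,-.208,.010,-13,5)],.2)
E
```

```text
[ 0.44161099 -0.20650351  0.12402151] 0.03096087004894333 [-0.3827186  -0.18523584  0.1805908 ]
tilt [-0.e+00  3.e-04 -1.e+00] yaw -13.1
11 [0, 0, -0.1, 0.7, 1.4, -0.0, 0.2, 0, 0, -0.0, 0.0, -0.0, 16.8, 0.2, 0, 0, -0.0, 0.0, -0.0, 16.8, 0.2, 0, 0, -0.0, 0.0, -0.0, 16.8, 0.2, 0, 0, -0.0, 0.0, -0.0, 16.8, 0.2, 0, 0, -0.0, 0.0, -0.0, 16.8, 0.2, 0, 0, -0.0, 0.0, -0.0, 6.0, 0.2, 0, 0, -0.0, 0.0, -0.0, 6.0, 0.2, 0, 0, -0.0, 0.0, -0.0, 6.0, 0.2, 0, 0, -0.0, 0.0, -0.0, 6.0, 0.2, 0, 0, -0.0, 0.0, -0.0, 6.0, 0.2]
end [ 0.44197537 -0.20802576  0.01002151] -13.003463805659116
```

View pics/s10.png

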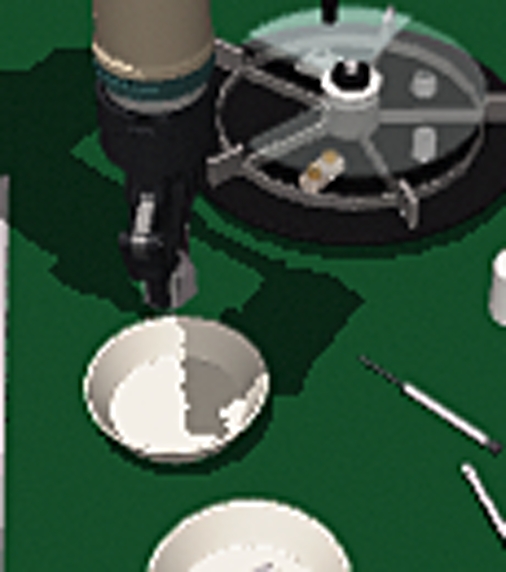

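Request:
drive_tool --targets '[0,0,0,0.7,1.4,0,0.2,0,0,0,0,0,16.8,0.2,0,0,0,0,0,16.8,0.2,0,0,0,0,0,16.8,0.2,0,0,0,0,0,16.8,0.2,0,0,0,0,0,16.8,0.2,0,0,0,0,0,7,0.2,0,0,0,0,0,7,0.2,0,0,0,0,0,6,0.2,0,0,0,0,0,5,0.2,0,0,0,0,0,3,0.2,0,0,0,0,0,0,0.2]'

```text
clock: 18.68
position: [0.4418, -0.209, 0.0119]
ee_rot: [0.0, 0.993, -0.115, -0.0]
contact_force: [-0.2, -0.0, -0.8]
width: 0.0312
```

```bash
python3 - <<'E'
from arc import *
crop("side",185,300,170,300,4.4,"s11")
get_image("top")
s=get_state();print(s["position"],s["width"],s["contact_force"])
E
```

```text
[ 0.44191285 -0.2091167   0.01212596] 0.03145598075245008 [ 0.50770573  0.29919569 -1.07931964]
```

View pics/s11.png

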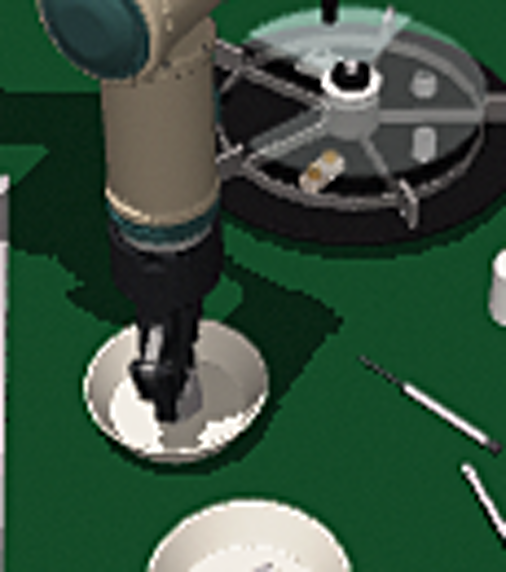

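Request:
drive_tool --targets '[0,0,0,0,0,1.2,0.2,0,0,0,0,0,1.2,0.2,0,0,0,0,0,1,0.2,0,0,0,0,0,0,0.2]'

```text
clock: 19.27
position: [0.4417, -0.209, 0.0085]
ee_rot: [-0.0, 0.993, -0.115, -0.0]
contact_force: [-0.8, 0.0, -1.7]
width: 0.0312
```

Request:
drive_tool --targets '[0,0,0,0,0,0.8,0.2,0,0,0,0,0,0,0.2,0,0,0,0,0,0,0.2]'

```text
clock: 19.65
position: [0.4418, -0.209, 0.0078]
ee_rot: [0.0, 0.993, -0.115, 0.0]
contact_force: [0.2, 0.6, -0.8]
width: 0.0312
```

Request:
drive_tool --targets '[0,0,0,0,0,0.8,0.2,0,0,0,0,0,0,0.2,0,0,0,0,0,0,0.2]'

```text
clock: 20.02
position: [0.4419, -0.2091, 0.0073]
ee_rot: [0.0, 0.993, -0.115, 0.0]
contact_force: [-1.2, 1.2, 4.9]
width: 0.031
```

Request:
drive_tool --targets '[0,0,0,0,0,0,0.42,0,0,0,0,0,0,0.5,0,0,0,0,0,0,0.55,0,0,0,0,0,0,0.55,0,0,0,0,0,-8,0.55,0,0,0,0,0,-20,0.55,0,0,0,0,0,-30,0.55,0,0,0,0,0,-40,0.55,0,0,0,0,0,-40,0.3]'

```text
clock: 21.15
position: [0.4416, -0.2089, 0.1467]
ee_rot: [0.0, 0.993, -0.115, 0.0]
contact_force: [0.2, 0.0, 0.1]
width: 0.0302
```

```bash
python3 - <<'E'
from arc import *
crop("side",185,300,170,300,4.4,"s12")
get_image("top")
s=get_state();print(s["position"],s["width"],s["contact_force"],s["qpos"])
# to past the shutter knob: start at k=94 sgn -1, d=.035
e=pushpose(94,.036,-1)
# go inbound via x small? path
plan([(.46,0.0,.17,-10,6),(.50,.12,.17,0,3),(*e,.16,4,4),(*e,.076,4,3)],0)
E
```

```text
[ 0.44460665 -0.21077244  0.14986423] 0.02567965315823499 [-0.31928042 -0.94021392 -0.19208738] [-5.84181206e-01  2.09546840e-01  1.81360303e+00 -3.32296799e-05
  1.10805868e+00  1.21660489e+00]
tilt [ 0.0086 -0.0058 -0.9999] yaw -13.18
16 [0, 0, -0.5, -5.5, -34.8, -3.4, 0, 0, 0, -0.5, -5.2, -34.8, -3.4, 0, 0, 0, -0.5, -4.9, -34.9, -3.4, 0, 0, 0, -0.5, -4.6, -34.9, -3.4, 0, 0, 0, -0.5, -4.3, -35.0, -3.4, 0, 0, 0, -0.5, -4.0, -35.0, -3.4, 0, 0, 0, -3.4, 6.1, -41.7, 0.1, 0, 0, 0, -3.4, 8.5, -41.3, 0.1, 0, 0, 0, -3.4, 11.0, -40.7, 0.1, 0, 0, 0, -1.0, 31.6, -17.5, 2.5, 0, 0, 0, -1.0, 31.9, -17.0, 2.5, 0, 0, 0, -1.0, 32.2, -16.4, 2.5, 0, 0, 0, -1.0, 32.4, -15.8, 2.5, 0, 0, 0, 0.0, -0.0, -0.0, 28.0, 0, 0, 0, 0.0, -0.0, -0.0, 28.0, 0, 0, 0, 0.0, -0.0, -0.0, 28.0, 0]
end [0.62636032 0.19007278 0.07596423] 4.024409587080936
```

View pics/s12.png

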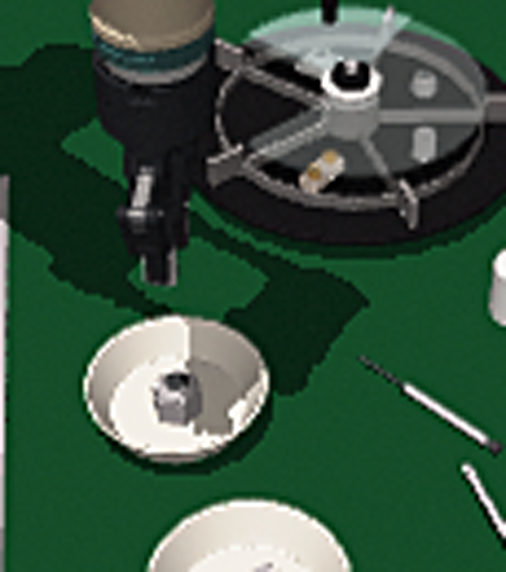

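Request:
drive_tool --targets '[0,0,-0.5,-2.5,-15,-4,0,0,0,-0.5,-5.2,-34.8,-4,0,0,0,-0.5,-4.9,-35,-4,0,0,0,-0.5,-4.6,-35,-4,0,0,0,-0.5,-4.3,-35,-4,0,0,0,-0.5,-4,-35,-3,0,0,0,-3.4,5.5,-41.7,0,0,0,0,-3.4,8.5,-41.3,0,0,0,0,-3.4,11,-40.7,0,0,0,0,-1,31.6,-20,0,0,0,0,-1,31.9,-18,0,0,0,0,-1,32,-17,0,0]'

```text
clock: 22.75
position: [0.5888, 0.1605, 0.1663]
ee_rot: [0.0, 1.0, 0.027, -0.002]
contact_force: [0.2, -0.7, 0.6]
width: -0.0001
```

Request:
drive_tool --targets '[0,0,-1,15,-6,0,0,0,0,0,0,0,0,0,0,0,0,0,0,0,0,0,0,0,0,0,0,0]'

```text
clock: 23.25
position: [0.6033, 0.1649, 0.1682]
ee_rot: [0.0, 0.999, 0.035, -0.0]
contact_force: [0.7, -0.7, -0.2]
width: -0.0001
```

```bash
python3 - <<'E'
from arc import *
p,_=pose();print(p)
e=pushpose(94,.036,-1)
plan([(*e,p[2],4,2),(*e,.110,4,2),(*e,.076,4,3)],0)
push([91,94,98,103,108,113,118,123,128,133],.0185,-1,.076,(*e,.076),4)
E
```

```text
[0.6032671  0.16491628 0.16819562]
tilt [-7.e-04 -3.e-04 -1.e+00] yaw 3.98
7 [0, 0, -0.0, 12.4, -11.8, -0.0, 0, 0, 0, -0.0, 12.4, -11.8, -0.0, 0, 0, 0, -0.0, -0.0, 0.0, 29.1, 0, 0, 0, -0.0, -0.0, 0.0, 29.1, 0, 0, 0, -0.0, -0.0, 0.0, 11.3, 0, 0, 0, -0.0, -0.0, 0.0, 11.3, 0, 0, 0, -0.0, -0.0, 0.0, 11.3, 0]
end [0.62637005 0.19017997 0.07609562] 3.9782076182276804
tilt [-7.e-04 -3.e-04 -1.e+00] yaw 4
10 [0, 0, 3.0, -12.6, 1.1, -0.0, 0, 0, 0, -3.0, -5.0, -0.8, -0.0, 0, 0, 0, -4.0, -6.6, -1.1, -0.0, 0, 0, 0, -5.0, -8.4, -1.3, -0.0, 0, 0, 0, -5.0, -8.3, -1.2, -0.0, 0, 0, 0, -5.0, -8.4, -1.3, -0.0, 0, 0, 0, -5.0, -8.3, -1.2, -0.0, 0, 0, 0, -5.0, -8.4, -1.3, -0.0, 0, 0, 0, -5.0, -8.3, -1.2, -0.0, 0, 0, 0, -5.0, -8.4, -1.3, -0.0, 0]
end [0.5457017  0.17491875 0.076     ] 43.0
```

Request:
drive_tool --targets '[0,0,0,12.4,-11.8,0,0,0,0,0,12.4,-11.8,0,0,0,0,0,0,0,29.1,0,0,0,0,0,0,29.1,0,0,0,0,0,0,11.3,0,0,0,0,0,0,11.3,0,0,0,0,0,0,11.3,0,0,0,0,0,0,0,0]'

```text
clock: 24.25
position: [0.6271, 0.1908, 0.0753]
ee_rot: [0.0, 0.999, 0.035, -0.001]
contact_force: [-0.1, 0.1, 0.5]
width: 0.0001
```

Request:
drive_tool --targets '[0,0,3,-12.6,1.1,0,0,0,0,-3,-5,-0.8,0,0,0,0,-4,-6.6,-1.1,0,0,0,0,-5,-8.4,-1.3,0,0,0,0,-5,-8.3,-1.2,0,0,0,0,-5,-8.4,-1.3,0,0,0,0,-5,-8.3,-1.2,0,0,0,0,-5,-8.4,-1.3,0,0,0,0,-5,-8.3,-1.2,0,0,0,0,-5,-8.4,-1.3,0,0]'

```text
clock: 25.5
position: [0.5478, 0.1758, 0.077]
ee_rot: [0.0, 0.93, 0.368, 0.001]
contact_force: [0.7, 0.9, 0.2]
width: 0.0001
```

```bash
python3 - <<'E'
from arc import *
crop("side",185,325,130,285,3.8,"s13")
print(pose()[0],pushpose(133,.0185,-1),get_state()["contact_force"])
push([138,143,148,153,158,163,167,170,173,175,176.5,177.5],.0185,-1,.076,(*pushpose(133,.0185,-1),.076),43)
E
```

```text
[0.54634219 0.17517041 0.07688347] [0.5457402  0.17489557] [-1.08355697 -0.52302221 -0.24283363]
tilt [ 1.e-03 -1.e-04 -1.e+00] yaw 43
12 [0, 0, -5.0, -8.4, -1.3, -0.0, 0, 0, 0, -5.0, -8.3, -1.2, -0.0, 0, 0, 0, -5.0, -8.4, -1.2, -0.0, 0, 0, 0, -5.0, -8.3, -1.3, -0.0, 0, 0, 0, -5.0, -8.4, -1.2, -0.0, 0, 0, 0, -5.0, -8.3, -1.3, -0.0, 0, 0, 0, -4.0, -6.7, -1.1, -0.0, 0, 0, 0, -3.0, -5.0, -0.8, -0.0, 0, 0, 0, -3.0, -5.0, -0.8, -0.0, 0, 0, 0, -2.0, -3.3, -0.6, -0.0, 0, 0, 0, -1.5, -2.5, -0.5, -0.0, 0, 0, 0, -1.0, -1.6, -0.3, -0.0, 0]
end [0.502871  0.1154773 0.076    ] 87.5
```

View pics/s13.png

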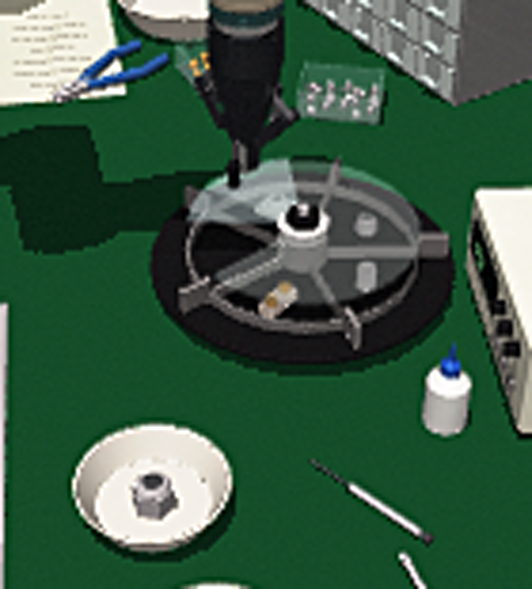

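Request:
drive_tool --targets '[0,0,-5,-8.4,-1.3,0,0,0,0,-5,-8.3,-1.2,0,0,0,0,-5,-8.4,-1.2,0,0,0,0,-5,-8.3,-1.3,0,0,0,0,-5,-8.4,-1.2,0,0,0,0,-5,-8.3,-1.3,0,0,0,0,-4,-6.7,-1.1,0,0,0,0,-3,-5,-0.8,0,0,0,0,-3,-5,-0.8,0,0,0,0,-2,-3.3,-0.6,0,0,0,0,-1.5,-2.5,-0.5,0,0,0,0,-1,-1.6,-0.3,0,0]'

```text
clock: 27.05
position: [0.5046, 0.1162, 0.0763]
ee_rot: [0.0, 0.722, 0.692, 0.001]
contact_force: [0.7, 0.7, -0.1]
width: 0.0001
```

Request:
drive_tool --targets '[0,0,0,-0.5,0,0,0,0,0,0,0,0,0,0]'

```text
clock: 27.3
position: [0.5041, 0.1157, 0.0759]
ee_rot: [0.0, 0.722, 0.692, 0.0]
contact_force: [1.4, 0.1, -0.2]
width: -0.0001
```

Request:
drive_tool --targets '[0,0,0,-0.8,0,0,0,0,0,0,-0.8,0,0,0,0,0,0,0,0,0,0]'

```text
clock: 27.68
position: [0.5039, 0.114, 0.0758]
ee_rot: [0.0, 0.722, 0.692, -0.0]
contact_force: [0.0, -0.1, 0.6]
width: -0.0004
```

Request:
drive_tool --targets '[0,0,0,-0.8,0,0,0,0,0,0,-0.8,0,0,0,0,0,0,0,0,0,0]'

```text
clock: 28.05
position: [0.5038, 0.1131, 0.0759]
ee_rot: [-0.0, 0.722, 0.691, 0.0]
contact_force: [-0.3, 4.5, 0.2]
width: 0.0004
```

```bash
python3 - <<'E'
from arc import *
crop("side",195,325,155,285,4.6,"s14");crop("top",195,310,130,240,5.2,"t14")
print(pose()[0],get_state()["contact_force"])
E
```

```text
[0.50385449 0.11309935 0.07586559] [-0.15345961  4.6287496   0.68508254]
```

View pics/s14.png

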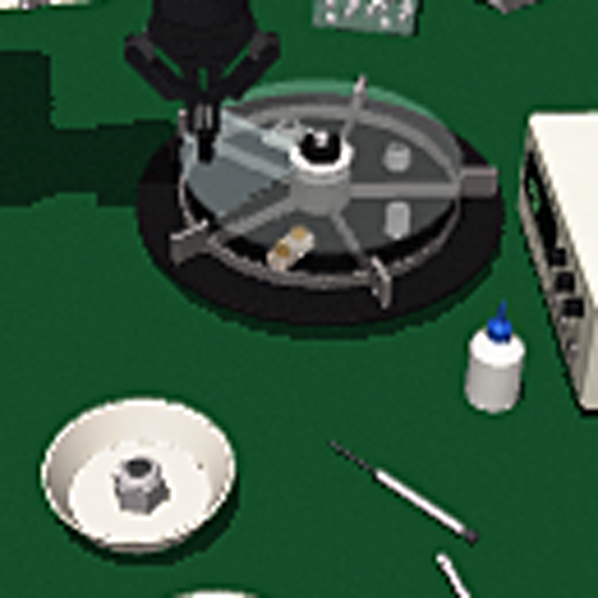

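View pics/t14.png

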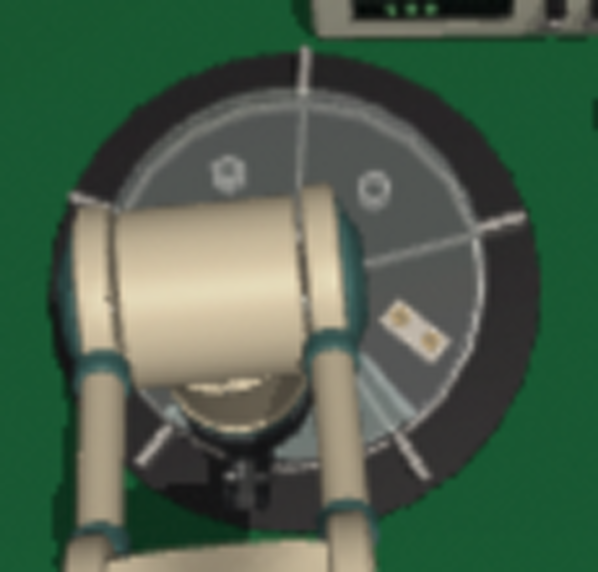

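Request:
drive_tool --targets '[0,0,0,-1,0,0,0,0,0,0,0,0,0,0,0,0,0,3,0,0,0,0,0,0,8,0,0,0,0,0,0,0,0,-30,0,0,0,0,0,0,-50,0,0,0,0,-20,-30,-30,0,0,0,0,-40,-40,0,0,0,0,0,-40,-40,0,0,0,0,0,-40,-40,0,0,0,0,0,0,0,0,0]'

```text
clock: 29.52
position: [0.3452, -0.0125, 0.1858]
ee_rot: [-0.0, 0.724, 0.69, -0.001]
contact_force: [-0.2, -0.8, 0.3]
width: -0.0004
```

```bash
python3 - <<'E'
from arc import *
crop("side",195,325,155,285,4.6,"s15");crop("top",195,310,130,240,5.2,"t15")
print(pose()[0],get_state()["contact_force"])
E
```

```text
[ 0.34875342 -0.01126531  0.18626326] [ 1.05309492  0.65183025 -0.39933689]
```

View pics/t15.png

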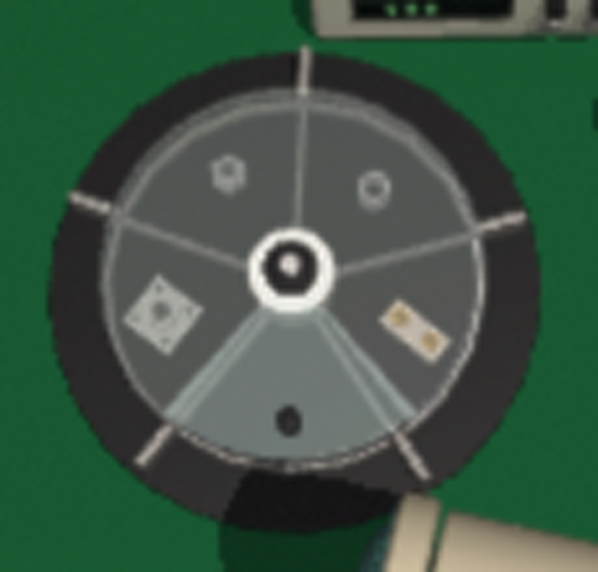

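View pics/t15_full.png

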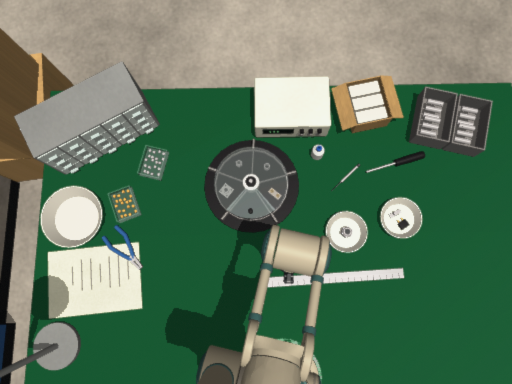

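View pics/s15.png

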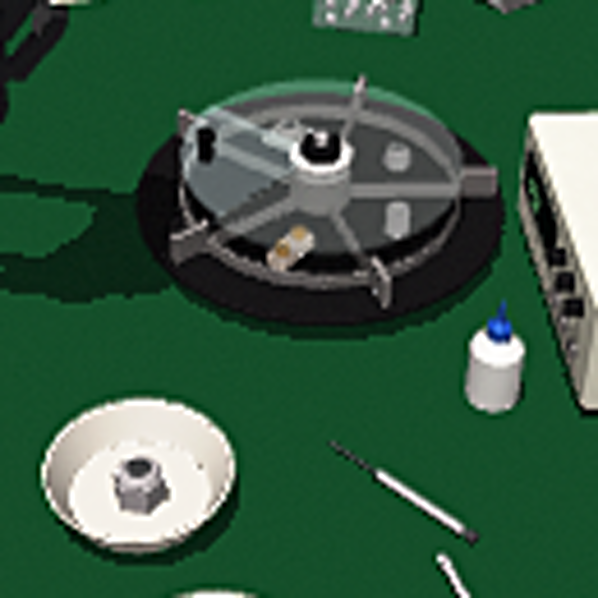

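```bash
python3 - <<'E'
from arc import *
o=(195,130)
A=cv2.imread("pics/t3_full.png");B=cv2.imread("pics/t15_full.png");A0=cv2.imread("pics/top0.png")
for n,I in (("0",A0),("3",A),("15",B)):
    g=cv2.cvtColor(I,cv2.COLOR_BGR2GRAY).astype(float)[204:219,243:257]
    w=np.clip(70-g,0,None);yy,xx=np.mgrid[204:219,243:257];u=(w*xx).sum()/w.sum();v=(w*yy).sum()/w.sum()
    d=ray("top",u,v,.088)[:2]-C;print(n,u,v,np.hypot(*d),np.degrees(np.arctan2(d[1],d[0]))%360)
print(phase([(305,47),(70,197),(426,479),(137,464),(526,216)],o,5.2))
im=B[195:225,220:285];cv2.imwrite("pics/e15.png",cv2.resize(im,None,fx=12,fy=12,interpolation=cv2.INTER_CUBIC))
im=A0[195:225,220:285];cv2.imwrite("pics/e0.png",cv2.resize(im,None,fx=12,fy=12,interpolation=cv2.INTER_CUBIC))
E
```

```text
0 249.19254658385094 210.59627329192546 0.09512437822751044 177.27927572648613
3 247.94226327944574 209.66050808314088 0.09244392579359088 174.81893666927917
15 249.82435597189695 210.88290398126463 0.09596332595810987 178.46067595129335
(np.float64(68.62344408117829), array([-0.7,  0.8, -1.3, -0.5,  0.1,  0.7,  0.7,  0.6, -0.5,  0.5]))
```

View pics/e15.png

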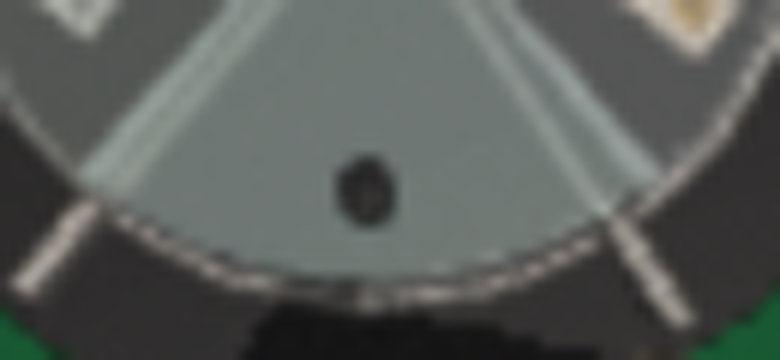

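View pics/e0.png

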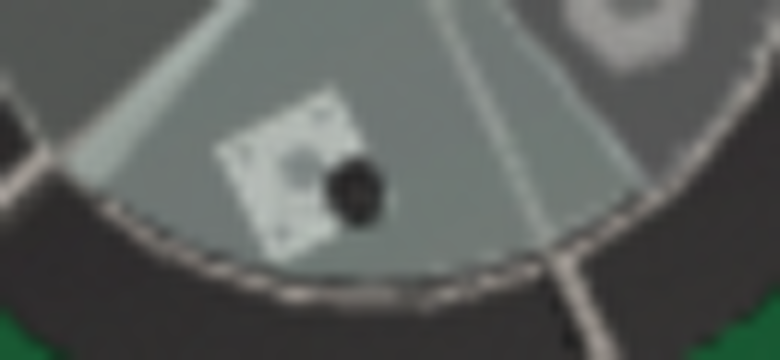

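```bash
python3 -c "
from rig import *
print(get_state()['clock'],get_state()['contact_force']);print(sign_off())"
```

```text
29.625 [ 1.05309492  0.65183025 -0.39933689]
the job is handed in; nothing more can be done
None
```

The gland nut is lying flat, dome up, in the empty white dish, the shutter is fully shut, and the job is handed in at 29.6 s. I turned the carousel about 63.5° clockwise by its finger tabs, pushed the shutter open to its stop, and gripped the nut by its flats. I set it down under a light touch of about 5 N.

**Last checks:**
- **Shutter:** it met its shut stop at about 4.6 N. The pictures then show it lying evenly over the window.
- **Other parts:** the four others are still in their bays. The full dish, the tools and the bottle look unmoved.
- **Arm:** it is clear of everything.

**One disagreement:** at the start the knob stood about 1.2 to 1.5° short of its stop. I had taken its position there as the middle of the window. Measured against the true stop, the nut's bay stood about 1.8° off square when I took the nut out. The nut still came out cleanly, so I left the turntable where it was.

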